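# Block the sled and uncouple the drawbar of the towing rig

### The arm

A 6-joint arm with a two-finger parallel gripper is mounted at the origin on the work surface. World frame = base frame: x ahead of the robot, y to its left, z up, the work surface at z = 0. Lengths are in mm, angles in rad, forces in N, time in s.
With the tool pointing down it reaches from about 375 to 925 mm from the base axis. Payload 5.7 kg.
Tool frame: the origin (TCP) lies on the centre line of the jaws, within the pads' length; the fingertips stand 17 mm ahead of it and the grasp point (between the pads) lies 2 mm behind it; z points along the fingers, y is the line along which they close (so a half turn about z gives the same grasp; the last joint's range is limited). The gripper opens to 85 mm and grips with 20 to 120 N. Pads are 22 mm wide; open, the fingers measure 114 mm over their backs; the gripper's body (76 mm by 85 mm) begins 54 mm behind the grasp point. The pads swing forward as they close: fully open they stand 13 mm farther back than shut.
Start: joints at [1.035, 0.359, 1.51, -0, 1.272, -0.115], TCP at [245.085, 547.63, 248.267] pointing down, gripper open.
Joint ranges: [-2.97, 2.97], [-1.01, 2.36], [0.21, 2.38], [-0.96, 4.11], [0.2, 2.71], [-2.98, 2.98]. Speed limits (rad/s): [2.39, 2.39, 3.14, 3.14, 3.14, 3.14].

### API

Orientations are given as a rotation vector (axis times angle).
In Python, from cell import manip gives the robot as it stands.
- The arm moves only by the tool jog_arm, never from a script. Its arguments are lists of equal length, an entry for each row: "claw": the opening, from 0 (shut) to 1 (fully open); "dp": the shift along the tool's x, y, z in cm, a list of three; "turn": the turn about the tool's z in degrees. A call has 1 to 8 rows; each row shifts and turns the commanded pose from where the row before left it, along the tool's axes as they then stand; what a row does not reach is not made up. A row lasts 1/10 s, in which the tool goes at most 50 mm and 8.59 degrees, less where a joint would pass 70% of its speed; a pose out of reach is approached as far as the arm can. A call with a gripper value outside its range is refused whole. The fingers move at their own pace and stop on an object; "newtons" is the grip in N (left out, the last holds). Time passes only in rows, so rows that do not move let the fingers close. It gives the time, the measured TCP pose, the force, the opening and the grip force at its end, in the units of the state.
- manip.get_obs(): the state, without advancing time (a new reading comes with each control period).
- manip.get_image(name): name is "scene" or "side" or "wrist"; returns (picture, depth): 420x560x3 uint8, red, green, blue; 420x560 float32, mm along the optical axis (not along the pixel's ray), 0 where there is no reading.
- manip.get_calibration(name): a dict with "mtx" (3x3 intrinsics, pixels), "xyz" and "orientation" of the camera in the world. Camera axes: x right, y down, z forward; pixel columns grow to the right and rows downward; lengths in mm; the calibration is good to about 2 mm. The wrist camera is an equidistant fisheye: a pixel r from the principal point sees the ray r / f radians off the axis. A picture is of the moment at which its call begins: read the wrist's pose just before it. get_calibration takes no time and is no camera call; for the wrist camera it gives the pose at the moment of the call.
- manip.job_done(): hands the job in; it is judged then, once.
The state is a dict: "time_s": time; "q": joint angles; "joint_vel": joint speeds; "effort": joint torques, N m; "tool_pos": TCP position; "ee_rot": TCP orientation; "force": force on the tool from outside, world axes, zero at the start; "wrist_torque": the same for the moment, N m; "grip_width": opening from 0.0 (shut) to 1.0 (fully open); "gripper_force": force on a finger pad.
Only numpy, scipy, OpenCV 4.12 (cv2) and the standard library are available. Lean on these libraries where they do the work, as an engineer would, in place of code of your own. Each camera call takes 0.05 s, during which the arm holds its last target. There are 200 camera calls.

### The job

Make the towing rig safe and uncouple it: set the yellow stop block, channel down over the rail, flat and square in the blue pocket in front of the spring-loaded sled and let go of it; only then squeeze the red latch tab fully in against its spring towards the black grip plate and lift the drawbar's coupler off the ball. Finish still gripping the drawbar, holding its coupler up steadily about 60 mm above where it sat, with the block holding back the sled; leave everything else on the bench where it is.

Things in the scene. Friction and masses are not known exactly. Their poses are not given: they have to be found in the camera images.
- stop_block_mid (a point): Centre (30 mm above its underside) of the loose yellow block, 50 (its x) x 36 (its y) x 60 mm tall, 0.2 to 0.37 kg, upright on the bench. A channel 20 wide, 18 high runs along its y through the underside and goes over the rail. A half turn about z makes no difference. Grip it across the 50 mm: once seated, the sled's front is only 4 mm from one of the other faces.
- stop_block: The same block: the centre of its underside.
- pocket (a point): Middle of the pocket's floor, 15 mm above the bench. Blue walls 8 high, 8 thick leave 54 mm across the rail (x) by 40 along it (y): 2 mm play round the block. The rail, 15 wide, 15 high, runs through along y. Axes are the rig's: x across, to the red tab's side; y along the rail towards sled and motor; z up. Seated, the block's centre is 30 mm above this point, its y along this y, either way round.
- ball (a point): Centre of the 28 mm steel ball on the sled, 69 mm from the pocket along +y, 74 mm above the bench; hidden in the coupler until it is lifted. The sled: steel guide carriage 34 wide, 78 long, top 51 mm above the bench. A spring pushes it towards the pocket with about 6 N and only the coupled drawbar holds it: without the block it runs forward when the coupler comes off.
- coupler_grip (a point): Grasp centre, 41 mm above the ball's centre, midway between the outer faces of red tab (+x) and black grip plate (-x) when squeezed in. Axes as the rig's while coupled. Plates 26 mm long in y, tops 18 mm above this point; grey housing's top 17 mm below. Black plate fixed, 22.5 mm off; tab 32.5 mm off at rest, 22.5 squeezed. Fingers closing along x here push the tab in and grip at once.
- drawbar: The drawbar: steel bar with the grey coupler housing, black grip plate and red latch, 0.45 to 0.7 kg in all; its origin lies on its pivot.
- drawbar_pivot (a point): The drawbar's pivot, in the clevis on the driven carriage: 220 mm from the ball along +y and at the ball's height (74 mm). The pivot's axis is the rig's x; the coupler swings up about it.
- drawbar_hinge (a joint): Angle of the drawbar, rad: 0 lying level on the ball, growing as the coupler end is lifted (0.27 lifts the coupler by 59 mm; it goes to 0.9). It falls back if let go, and cannot be lifted more than about 2 mm while the latch is in.
- latch (a joint): Travel of the red latch, m: 0 at rest with its pawl under the ball, 0.010 squeezed fully in. The ball is free above about 0.006. Its spring pushes back with 6 N at rest and 10 N fully in; it springs back if let go.
- sled (a joint): Travel of the sled, m: 0 coupled, growing as it runs towards the pocket; it comes to rest on a seated block at 0.002 to 0.006.
- pulley: Bystander: aluminium toothed belt pulley, 60 mm across, 32 mm high; origin under its centre.
- small_motor: Bystander: small stepper motor standing shaft up, 42 mm square, 64 mm high with shaft; origin under its centre.
- breadboard: Bystander: blue circuit breadboard, 55 x 83 x 10 mm, behind the rig.
- caliper: Bystander: digital caliper, 230 mm long, lying behind the rig.
- screwdriver: Bystander: screwdriver, 190 mm long, lying at the right.
- parts_tray: Bystander: orange compartment tray, 120 x 160 x 35 mm, at the far right.
- glue_jar: Bystander: white jar, 40 mm across, 50 mm high, at the left.
Not all that is in view belongs to the job. Several things look just like the stop_block: the one meant starts farthest to the robot's right.

How it is judged:
By the outcome, as a careful person would: the job done as asked, in the order asked, and still so for the second after the job is handed in, while the arm keeps its last pose, push and grip.
It also fails if it takes over 48 s, if anything falls off the work surface, if the arm or the gripper's body presses on something with over 40 N, if the wrist force passes 120 N, or if a joint passes its speed limit or range.

## Working session

There is one attempt and no reset: what is moved stays moved. The work goes in short steps, Python scripts to look and compute and a tool call to move; the robot and the scene stay as the last step left them, time stands still between calls to the robot, and variables do not carry over. Pictures are saved under pics/ and viewed, at most 13 in all, crops included, and the job is handed in when it is done.

Besides the shell and the picture viewer there is one more tool, called as name([rows], argument=value, ...), one row to a line, values as JSON. jog_arm: Moves the arm, as the interface text tells. Its arguments: {"type":"object","properties":{"claw":{"type":"array","items":{"type":"number"}},"dp":{"type":"array","items":{"type":"array","items":{"type":"number"}}},"turn":{"type":"array","items":{"type":"number"}},"newtons":{"type":"number"}},"required":["claw","dp","turn"]}

```bash
ls; mkdir -p pics; cat > h.py <<'E'
import numpy as np, cv2
from scipy.spatial.transform import Rotation as R
from cell import manip
def grab(n,tag):
    c=manip.get_calibration(n); im,d=manip.get_image(n)
    np.savez(f'pics/{tag}.npz',im=im,d=d,K=np.array(c['mtx']),t=np.array(c['xyz']),o=np.array(c['orientation']))
    cv2.imwrite(f'pics/{tag}.png',im[:,:,::-1]); return c
def cloud(tag):
    z=np.load(f'pics/{tag}.npz'); K,t,o,d=z['K'],z['t'],z['o'],z['d']
    M=o if o.shape==(3,3) else R.from_rotvec(o).as_matrix()
    v,u=np.mgrid[:d.shape[0],:d.shape[1]]
    x=(u-K[0,2])/K[0,0]; y=(v-K[1,2])/K[1,1]
    if 'wr' in tag:
        r=np.hypot(x,y)+1e-9; s=np.tan(np.minimum(r,1.5))/r; x=x*s;y=y*s
    P=np.dstack([x*d,y*d,d])@M.T+t
    P[d<=0]=np.nan
    return z['im'],P
E
python3 - <<'E'
from h import *
o=manip.get_obs(); print(o['tool_pos'],o['ee_rot'],o['time_s'],o['force'],o['grip_width'])
for n in('scene','side'):
    c=grab(n,n); print(n,c)
a=cv2.imread('pics/scene.png');cv2.imwrite('pics/s2.png',cv2.resize(a,(800,600)))
E
```

```text
pics
[244.75981152 547.07325946 247.41040339] [-6.56006430e-01 -3.07171223e+00  2.88660201e-03] 0.0 [ 0.30243464 -1.03977365  0.15296221] 1.0010798712370246
scene {'mtx': array([[458.47270635,   0.        , 284.55473379],
       [  0.        , 458.47270635, 209.63360118],
       [  0.        ,   0.        ,   1.        ]]), 'xyz': array([ 841.84884574,  553.33903385, 1112.93738207]), 'orientation': array([-0.71352389, -2.81910118,  0.81209532])}
side {'mtx': array([[504.35033958,   0.        , 276.85920356],
       [  0.        , 504.35033958, 211.25089498],
       [  0.        ,   0.        ,   1.        ]]), 'xyz': array([  -2.95285542, -918.41283247, 1328.86465699]), 'orientation': array([-2.34530888,  0.6840479 , -0.24370239])}
```

View pics/s2.png

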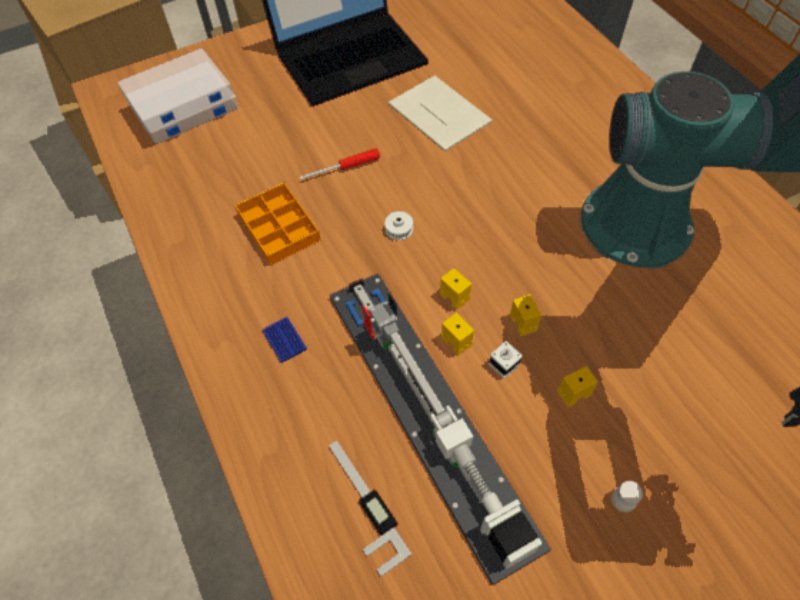

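View pics/side.png

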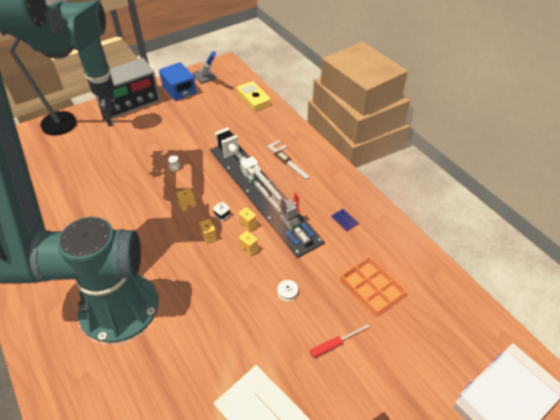

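The scene shows four look-alike yellow blocks at 800x600 px: (455,288), (457,333), (525,314) and (577,386). The rig's pocket is at about (370,305), and the red tab is at (368,322). I'll measure all of these.

```bash
python3 - <<'E'
from h import *
for tag in('scene','side'):
    im,P=cloud(tag); hsv=cv2.cvtColor(im,cv2.COLOR_RGB2HSV)
    print(tag)
    m=cv2.inRange(hsv,(22,150,60),(32,255,255)); n,L,S,C=cv2.connectedComponentsWithStats(m)
    for i in range(1,n):
        if S[i,4]<100: continue
        q=P[L==i]; q=q[np.isfinite(q[:,2])]; zt=np.percentile(q[:,2],95); t=q[q[:,2]>zt-6]
        r=cv2.minAreaRect(t[:,:2].astype(np.float32))
        print('Y',C[i].round(),S[i,4],'ztop',zt.round(1),r)
    m=cv2.inRange(hsv,(0,180,80),(5,255,255))|cv2.inRange(hsv,(174,180,80),(180,255,255)); n,L,S,C=cv2.connectedComponentsWithStats(m)
    for i in range(1,n):
        if S[i,4]<15: continue
        q=P[L==i]; print('R',C[i].round(),S[i,4],np.nanmedian(q,0).round(1),np.nanmax(q[:,2]))
im,P=cloud('scene')
# crop of rig + blocks
x0,y0,w,h=220,180,170,110
c=cv2.resize(im[y0:y0+h,x0:x0+w,::-1],None,fx=4.7,fy=4.7,interpolation=cv2.INTER_CUBIC);cv2.imwrite('pics/crop1.png',c)
E
```

```text
scene
Y [319. 201.] 348 ztop 62.0 ((439.9439392089844, -24.734695434570312), (38.41707992553711, 50.7426872253418), 14.396689414978027)
Y [368. 219.] 305 ztop 62.1 ((353.9200439453125, 90.66541290283203), (48.54763412475586, 34.30638885498047), 80.7508773803711)
Y [320. 232.] 355 ztop 62.5 ((487.7176818847656, 64.61310577392578), (35.730812072753906, 49.861717224121094), 10.190860748291016)
Y [404. 269.] 342 ztop 62.1 ((355.5107421875, 259.0888977050781), (35.66618728637695, 50.770790100097656), 88.70625305175781)
R [252. 111.] 197 [ 447.2 -437.6   20.8] 30.07320308601561
R [257. 226.] 68 [ 6.381e+02 -1.000e-01  9.030e+01] 135.23861829204577
side
R [326. 348.] 105 [ 439.3 -455.7   20.8] 28.24449020326233
```

View pics/crop1.png

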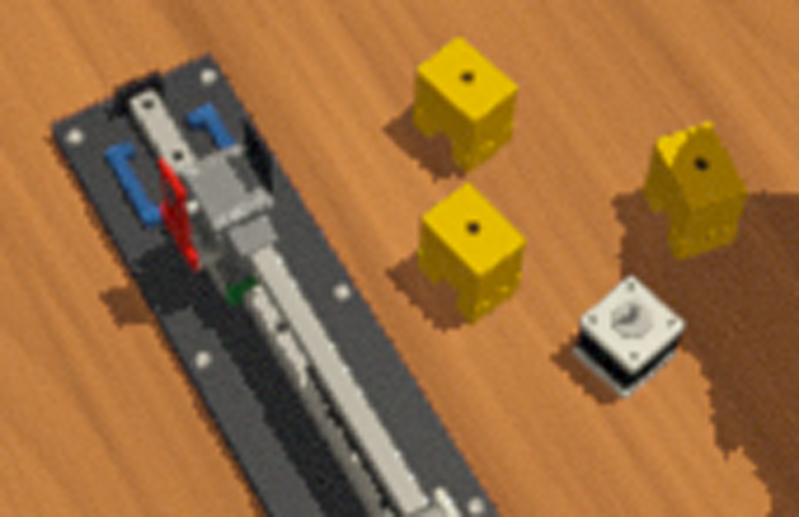

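```bash
python3 - <<'E'
from h import *
im,P=cloud('scene'); hsv=cv2.cvtColor(im,cv2.COLOR_RGB2HSV)
def at(cx,cy,n=1):
    u,v=int(round(cx/4.7+220)),int(round(cy/4.7+180)); return np.nanmedian(P[v-n:v+n+1,u-n:u+n+1].reshape(-1,3),0).round(1)
for nm,c in dict(screwTL=(75,135),screwTR=(208,76),screwML=(203,358),screwMR=(342,292),screwBR=(476,506),bar1=(290,290),bar2=(400,470),house=(225,175),neck=(250,235),railhole=(148,104),railhole2=(178,157),blueL=(135,185),blueR=(212,125),tab=(178,220),black=(258,160)).items(): print(nm,at(*c))
m=cv2.inRange(hsv,(100,120,60),(125,255,255)); n,L,S,C=cv2.connectedComponentsWithStats(m)
for i in range(1,n):
    if S[i,4]>20:
        q=P[L==i];q=q[np.isfinite(q[:,2])]; print('B',C[i].round(),S[i,4],np.median(q,0).round(1),q.min(0).round(),q.max(0).round())
E
```

```text
screwTL [ 650.6 -124.1   15.9]
screwTR [ 559.9 -127.    16.7]
screwML [648.7  42.4  14.1]
screwMR [559.5  45.4  16.1]
screwBR [560.3 195.1  14.8]
bar1 [602.3  65.3  87.1]
bar2 [601.6 181.9  87.7]
house [602.4 -11.1  98.3]
neck [607.   25.5  90.7]
railhole [ 605.5 -115.8   29. ]
railhole2 [604.4 -74.7  29. ]
blueL [633.5 -75.   21.4]
blueR [576.7 -88.4  21.7]
tab [637.9   3.   95.6]
black [ 5.87e+02 -3.00e-01  1.17e+02]
B [150.  68.] 34 [ 674.6 -743.6   63.1] [ 661. -751.   54.] [ 688. -735.   76.]
B [154.  77.] 38 [ 673.9 -743.1   21. ] [ 662. -748.    9.] [ 687. -738.   32.]
B [117.  82.] 35 [ 793.9 -730.7   63.4] [ 781. -736.   54.] [ 806. -725.   73.]
B [121.  91.] 41 [ 793.2 -730.2   21.8] [ 780. -736.   12.] [ 807. -724.   32.]
B [264. 206.] 42 [576.3 -92.7  22.2] [ 568. -103.   10.] [586. -72.  26.]
B [248. 219.] 70 [637.1 -77.8  22.3] [ 628. -103.   13.] [641. -47.  30.]
B [199. 237.] 497 [777.9 -93.4   9.3] [ 750. -137.    2.] [806. -54.  16.]
```

jog_arm([
  [0,-5,0],
  [0,-5,0],
  [0,-5,0],
  [0,-5,0],
  [0,-5,0],
  [0,-5,0],
  [0,-5,0],
  [0,-5,0],
], claw=[1,1,1,1,1,1,1,1], turn=[0,0,0,0,0,0,0,0])

```text
time_s: 0.9
tool_pos: [80.3, 180.7, 247.7]
ee_rot: [-0.654, -3.073, 0.002]
force: [1.0, -0.8, 0.9]
grip_width: 1.001
gripper_force: 0.0
```

Lowest y, so farthest to the robot's right, is the block at 800x600 px (455,288), about (440,-25). Its crop shows it upright with the channel visible. The other three sit at y = 65, 91 and 259. The rig axes come out almost parallel to the world axes, with the pocket at about (605,-75).

```bash
cat > plan.py <<'E'
import sys
from h import *
def yaw_of(rv):
    M=R.from_rotvec(rv).as_matrix(); return np.degrees(np.arctan2(M[1,1],M[0,1]))
def plan(p0,y0,tgt,yaw,n):
    # tool pointing down; yaw = direction of tool y. turns world dyaw -> -turn
    p=np.array(p0,float);d=(np.array(tgt)-p)/n;dy=(yaw-y0)/n;out=[]
    for i in range(n):
        a=np.radians(y0+i*dy); Y=np.array([np.cos(a),np.sin(a)]);X=np.array([-Y[1],Y[0]])  # x = y rotated +90 with z down
        out.append([round(float(X@d[:2])/10,2),round(float(Y@d[:2])/10,2),round(-d[2]/10,2)])
    print(out,'turn',round(-dy,2),'each')
if __name__=='__main__':
    a=list(map(float,sys.argv[1:])); o=manip.get_obs(); y0=yaw_of(o['ee_rot']); print(o['tool_pos'].round(1),'yaw',round(y0,2))
    plan(o['tool_pos'],y0,a[:3],a[3],int(a[4]))
E
python3 plan.py 420 -25 240 104 9
```

```text
[ 80.3 180.7 247.7] yaw 65.97
[[-4.38, -0.55, np.float64(0.09)], [-4.33, -0.87, np.float64(0.09)], [-4.25, -1.19, np.float64(0.09)], [-4.15, -1.5, np.float64(0.09)], [-4.03, -1.8, np.float64(0.09)], [-3.88, -2.09, np.float64(0.09)], [-3.72, -2.37, np.float64(0.09)], [-3.54, -2.64, np.float64(0.09)], [-3.33, -2.89, np.float64(0.09)]] turn -4.23 each
```

jog_arm([
  [-4.4,-0.5,0.1],
  [-4.3,-0.9,0.1],
  [-4.25,-1.2,0.1],
  [-4.15,-1.5,0.1],
  [-4.0,-1.8,0.1],
  [-3.9,-2.1,0.1],
  [-3.7,-2.4,0.1],
  [-3.5,-2.6,0.1],
], claw=[1,1,1,1,1,1,1,1], turn=[-4.2,-4.2,-4.2,-4.2,-4.2,-4.2,-4.2,-4.2])

```text
time_s: 1.7
tool_pos: [353.9, 3.8, 240.7]
ee_rot: [0.189, -3.136, -0.0]
force: [0.9, -0.2, 1.3]
grip_width: 1.0
gripper_force: 0.0
```

```bash
python3 - <<'E'
from h import *
c=grab('wrist','wr1'); print(c); o=manip.get_obs(); print(o['tool_pos'],o['q'].round(3),o['force'])
E
```

```text
{'mtx': array([[325.1922621 ,   0.        , 276.83706526],
       [  0.        , 325.1922621 , 209.17338527],
       [  0.        ,   0.        ,   1.        ]]), 'xyz': array([287.2355992 ,  -3.81540554, 365.93474542]), 'orientation': array([1.95792555, 2.20756158, 0.29517795])}
[361.33288592   0.43262847 241.63198739] [-0.189  0.005  1.989 -0.002  1.14  -1.883] [ 8.40124132 -1.92645571  0.37348033]
```

View pics/wr1.png

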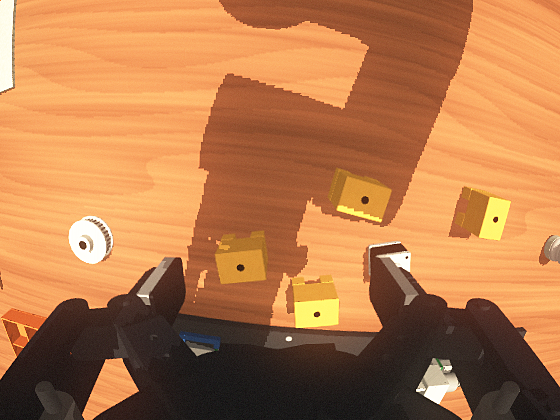

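The wrist view shows the target block at (241,258), leftmost of the four; the others are at (316,305), (362,195) and (487,212), with the pulley beyond at (90,240). I'll measure its top face.

```bash
cat >> h.py <<'E'
def blocks(tag,lo=(18,120,40),hi=(34,255,255)):
    im,P=cloud(tag); hsv=cv2.cvtColor(im,cv2.COLOR_RGB2HSV)
    m=cv2.inRange(hsv,lo,hi)&np.uint8(255*(np.isfinite(P[:,:,2])&(P[:,:,2]>52)&(P[:,:,2]<70)))
    n,L,S,C=cv2.connectedComponentsWithStats(m)
    for i in range(1,n):
        if S[i,4]<150: continue
        q=P[L==i]; zt=np.median(q[:,2]); t=q[abs(q[:,2]-zt)<5]
        print(C[i].round(),S[i,4],zt.round(1),np.round(t[:,:2].mean(0),1),cv2.minAreaRect(t[:,:2].astype(np.float32)))
E
python3 - <<'E'
from h import *
grab('wrist','wr2'); blocks('wr2'); blocks('scene')
E
python3 plan.py 442 -25 200 104 4
```

```text
[498. 213.] 870 59.4 [351.1 259.4] ((351.3646545410156, 260.51922607421875), (37.229251861572266, 49.777503967285156), 89.40943908691406)
[321. 306.] 1188 59.3 [483.9  64.4] ((484.8254089355469, 64.83878326416016), (37.39863586425781, 49.47368621826172), 9.532814025878906)
[319. 197.] 223 59.1 [440.5 -24.7] ((440.0633239746094, -25.30442237854004), (38.421356201171875, 51.91090393066406), 14.470402717590332)
[368. 215.] 242 59.5 [353.8  90.6] ((353.4115295410156, 89.5277099609375), (52.61854553222656, 37.66788864135742), 81.02023315429688)
[320. 229.] 242 59.1 [488.9  64.9] ((488.3044128417969, 63.92291259765625), (35.973182678222656, 51.251731872558594), 11.590130805969238)
[406. 266.] 280 59.0 [354.5 259.9] ((354.43597412109375, 259.4956970214844), (36.86384963989258, 52.8679084777832), 88.30535125732422)
[358.2   2.4 241.4] yaw 96.71
[[-2.0, -0.92, np.float64(1.04)], [-1.97, -0.99, np.float64(1.04)], [-1.94, -1.05, np.float64(1.04)], [-1.9, -1.11, np.float64(1.04)]] turn -1.82 each
```

jog_arm([
  [-2.0,-0.9,1.5],
  [-2.0,-1.0,1.5],
  [-1.95,-1.05,1.5],
  [-1.9,-1.1,1.5],
  [0,0,0],
  [0,0,0],
], claw=[1,1,1,1,1,1], turn=[-1.8,-1.8,-1.8,-1.8,0,0])

```text
time_s: 2.4
tool_pos: [435.8, -21.1, 180.6]
ee_rot: [0.382, -3.116, -0.001]
force: [-0.7, 0.5, -0.3]
grip_width: 0.996
gripper_force: 0.0
```

```bash
python3 - <<'E'
from h import *
grab('wrist','wr3'); o=manip.get_obs(); print(o['tool_pos'].round(1),o['time_s'])
blocks('wr3',(10,150,30),(36,255,255))
im,P=cloud('wr3'); 
cv2.imwrite('pics/wr3c.png',im[:,:,::-1])
E
python3 plan.py 440 -25 100 104.4 4
```

```text
[435.7 -21.  180.9] 2.45
[432. 142.] 2372 59.5 [350.2  89.2] ((350.2060852050781, 91.29461669921875), (51.03224563598633, 36.70611572265625), 81.37955474853516)
[545. 192.] 245 56.4 [352.1 243. ] ((353.9774169921875, 243.57260131835938), (51.97286605834961, 17.702964782714844), 16.296239852905273)
[272. 208.] 2825 59.6 [436.3 -24.6] ((437.0050048828125, -24.607316970825195), (36.17620086669922, 50.0854377746582), 14.004068374633789)
[351. 275.] 912 59.2 [477.9  56.2] ((484.5324401855469, 57.24378967285156), (34.31673812866211, 36.6429557800293), 14.404548645019531)
[435.7 -21.  180.9] yaw 103.98
[[-0.08, -0.12, np.float64(2.02)], [-0.08, -0.12, np.float64(2.02)], [-0.08, -0.12, np.float64(2.02)], [-0.08, -0.12, np.float64(2.02)]] turn -0.11 each
```

View pics/wr3c.png

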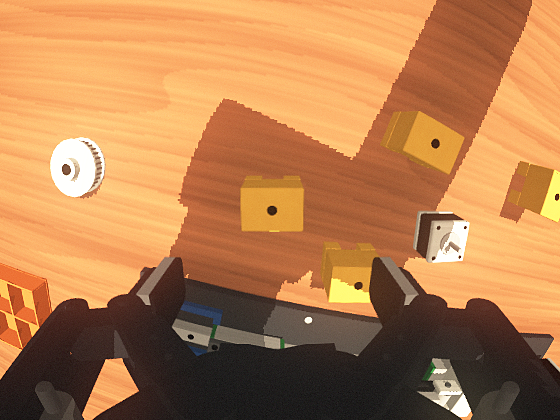

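The target is centred at (272,205). Both cameras agree on it to within about 3 mm, and its yaw matches the tool. I'll descend to TCP z = 40 and grip.

jog_arm([
  [-0.18,-0.43,2.0],
  [0,0,2.5],
  [0,0,2.5],
  [0,0,2.5],
  [0,0,2.0],
  [0,0,1.5],
  [0,0,1.0],
  [0,0,0.1],
], claw=[1,1,1,1,1,1,1,1], turn=[0,0,0,0,0,0,0,0])

```text
time_s: 3.25
tool_pos: [438.8, -24.9, 39.8]
ee_rot: [0.383, -3.117, -0.001]
force: [0.1, 0.2, 0.5]
grip_width: 1.003
gripper_force: 0.0
```

jog_arm([
  [0,0,0],
  [0,0,0],
  [0,0,0],
  [0,0,0],
  [0,0,0],
  [0,0,0],
  [0,0,0],
], claw=[0.3,0.3,0.3,0.3,0.3,0.3,0.3], turn=[0,0,0,0,0,0,0], newtons=40)

```text
time_s: 3.95
tool_pos: [440.3, -25.3, 40.9]
ee_rot: [-0.383, 3.117, -0.001]
force: [-1.1, 0.8, 5.6]
grip_width: 0.581
gripper_force: 41.6
```

jog_arm([
  [0,0,-1],
  [0,0,-2],
  [0,0,-3],
  [0,0,-3],
  [0,0,-2.5],
  [0,0,-1.5],
], claw=[0.3,0.3,0.3,0.3,0.3,0.3], turn=[0,0,0,0,0,0])

```text
time_s: 4.55
tool_pos: [440.4, -25.4, 172.7]
ee_rot: [-0.383, 3.115, -0.002]
force: [-0.2, -0.7, -2.8]
grip_width: 0.579
gripper_force: 42.5
```

```bash
python3 plan.py 603 -76 170 0 13; python3 -c "
from h import *
print(manip.get_obs())"
```

```text
[440.4 -25.4 172.7] yaw 104.01
[[-1.12, -0.68, np.float64(0.02)], [-1.2, -0.52, np.float64(0.02)], [-1.26, -0.35, np.float64(0.02)], [-1.3, -0.17, np.float64(0.02)], [-1.31, 0.02, np.float64(0.02)], [-1.29, 0.2, np.float64(0.02)], [-1.25, 0.38, np.float64(0.02)], [-1.19, 0.55, np.float64(0.02)], [-1.1, 0.71, np.float64(0.02)], [-0.99, 0.85, np.float64(0.02)], [-0.86, 0.98, np.float64(0.02)], [-0.72, 1.09, np.float64(0.02)], [-0.56, 1.18, np.float64(0.02)]] turn 8.0 each
{'time_s': 4.55, 'q': array([-2.14341142e-01,  2.24476671e-01,  1.93419328e+00, -1.71100467e-04,
        9.79739067e-01, -2.02953080e+00]), 'joint_vel': array([-1.61545066e-04, -2.10819875e-01, -1.52997283e-01, -3.23912336e-04,
        3.81346493e-01,  1.20639022e-03]), 'effort': array([ 1.20645231e-01, -3.81991196e+01, -2.18780655e+01, -4.09235028e-03,
       -1.60444868e-01,  7.28554642e-05]), 'tool_pos': array([440.41696075, -25.41032072, 172.73421353]), 'ee_rot': array([-3.82724995e-01,  3.11521189e+00, -1.86050464e-03]), 'force': array([-0.22787476, -0.66584643, -2.77924321]), 'wrist_torque': array([-1.04677765e-03, -8.34638706e-05, -2.12006902e-02]), 'gripper_force': 42.496588826179504, 'grip_width': 0.5785482946212841}
```

jog_arm([
  [-1.12,-0.68,0],
  [-1.2,-0.52,0],
  [-1.26,-0.35,0],
  [-1.3,-0.17,0],
  [-1.31,0.02,0],
  [-1.29,0.2,0],
  [-1.25,0.38,0],
  [-1.19,0.55,0],
], claw=[0.3,0.3,0.3,0.3,0.3,0.3,0.3,0.3], turn=[8,8,8,8,8,8,8,8])

```text
time_s: 5.35
tool_pos: [539.8, -56.4, 170.7]
ee_rot: [-1.336, -2.843, 0.0]
force: [-0.4, 0.0, -1.2]
grip_width: 0.579
gripper_force: 42.5
```

jog_arm([
  [-1.1,0.71,0],
  [-0.99,0.85,0],
  [-0.86,0.98,0],
  [-0.72,1.09,0],
  [-0.56,1.18,0],
  [0,0,0],
  [0,0,0],
], claw=[0.3,0.3,0.3,0.3,0.3,0.3,0.3], turn=[8,8,8,8,8,0,0])

```text
time_s: 6.05
tool_pos: [601.4, -75.6, 170.2]
ee_rot: [-2.217, -2.225, 0.001]
force: [0.6, -0.1, -2.9]
grip_width: 0.575
gripper_force: 42.5
```

```bash
python3 - <<'E'
from h import *
grab('wrist','wr4');grab('scene','scene4');grab('side','side4')
o=manip.get_obs(); print(o['tool_pos'].round(1),o['time_s'],o['ee_rot'])
a=cv2.imread('pics/wr4.png'); s=cv2.imread('pics/scene4.png')[180:290,220:370]
t=cv2.imread('pics/side4.png')[180:270,240:360]
out=np.zeros((600,800,3),np.uint8); out[:420,:560]=a
out[420:585,:225]=cv2.resize(s,(225,165)); 
cv2.imwrite('pics/m4.png',np.vstack([a,np.hstack([cv2.resize(s,(280,180)),cv2.resize(t,(280,180))])]))
E
```

```text
[601.1 -75.5 170.1] 6.2 [-2.21820623e+00 -2.22342774e+00  1.04544356e-03]
```

View pics/m4.png

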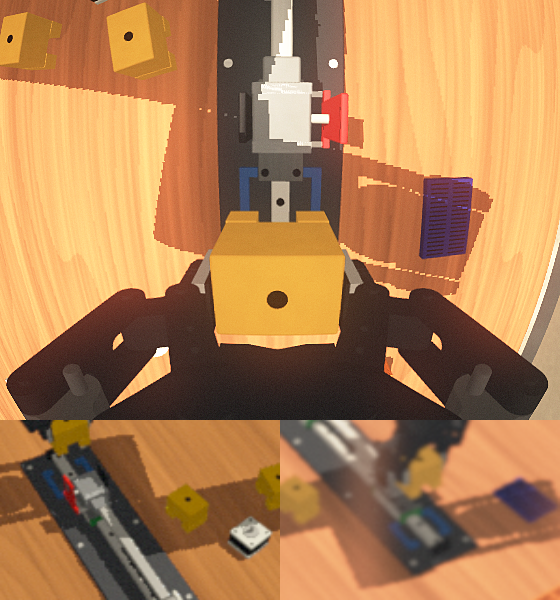

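The wrist view shows the held block, top-face hole at (277,299), over the rail. The blue pocket corners are at (245,172) and (315,172), the black plate at (244,117), the red tab at (338,117), and the screws at (228,63) and (333,63). I'll measure the block against the rig in this one camera.

```bash
python3 - <<'E'
from h import *
im,P=cloud('wr4'); hsv=cv2.cvtColor(im,cv2.COLOR_RGB2HSV)
Z=P[:,:,2]; ok=np.isfinite(Z)
def st(nm,m):
    q=P[m]; print(nm,len(q),'med',np.median(q,0).round(1),'p2',np.percentile(q,2,0).round(1),'p98',np.percentile(q,98,0).round(1)); return q
y=cv2.inRange(hsv,(10,120,30),(36,255,255))>0
v,u=np.mgrid[:420,:560]
top=y&ok&(u>200)&(u<350)&(v>180)&(v<345); zt=np.percentile(Z[top],90); print('ztop',zt)
t=st('blocktop',top&(abs(Z-zt)<4)); print(cv2.minAreaRect(t[:,:2].astype(np.float32)))
b=cv2.inRange(hsv,(95,100,30),(130,255,255))>0
q=st('blueL',b&ok&(u<275)&(u>225)&(Z>17)&(Z<30)); q2=st('blueR',b&ok&(u>290)&(u<335)&(Z>17)&(Z<30))
q=st('tab',((cv2.inRange(hsv,(0,150,60),(6,255,255))|cv2.inRange(hsv,(172,150,60),(180,255,255)))>0)&ok&(u>310)&(u<360)&(Z>122))
q=st('black',ok&(Z>126)&(u<262)&(u>225)&(v>80)&(v<150))
q=st('housing',ok&(abs(Z-98)<5)&(u<320)&(u>240)&(v>70)&(v<160)); print(cv2.minAreaRect(q[:,:2].astype(np.float32)))
q=st('bar',ok&(abs(Z-87)<6)&(u<310)&(u>240)&(v<50)); 
for (uu,vv) in[(228,63),(333,63),(280,202),(265,172),(296,172)]: print((uu,vv),np.nanmedian(P[vv-1:vv+2,uu-1:uu+2].reshape(-1,3),0).round(1))
q=st('rail',ok&(abs(Z-29)<4)&(v>183)&(v<215)&(u>255)&(u<305))
a=im[150:230,225:335,::-1]; cv2.imwrite('pics/c4.png',cv2.resize(a,None,fx=7,fy=7,interpolation=cv2.INTER_CUBIC))
E
```

```text
ztop 189.46986970903615
blocktop 10984 med [600.9 -70.2 188.8] p2 [576.6 -89.7 186.9] p98 [625.4 -54.9 190.6]
((600.7989501953125, -73.11607360839844), (53.26212692260742, 37.71420669555664), 1.032529354095459)
blueL 387 med [573.4 -57.5  22.7] p2 [568.9 -82.6  20.5] p98 [582.7 -47.   24. ]
blueR 72 med [632.  -66.4  22.7] p2 [623.4 -83.1  21.5] p98 [637.7 -47.   24.2]
tab 410 med [632.6  -6.7 131.8] p2 [631.9 -17.9 122.9] p98 [635.9   6.6 133.7]
black 453 med [583.6  -6.2 132.4] p2 [581.2 -17.9 127.1] p98 [585.3   6.5 133.9]
housing 4318 med [603.4  -5.3  97.6] p2 [585.5 -26.   95.6] p98 [621.1  15.5  99.1]
((605.6935424804688, -5.216053009033203), (41.401058197021484, 43.25462341308594), 0.48084700107574463)
bar 1088 med [602.9  55.9  87.5] p2 [596.5  39.5  85.7] p98 [609.9  73.2  89. ]
(228, 63) [558.5  44.   15.4]
(333, 63) [648.2  44.5  14.9]
(280, 202) [603.2 -75.   29.8]
(265, 172) [591.5 -46.   52.6]
(296, 172) [614.9 -45.9  52.8]
rail 555 med [603.1 -72.5  29.7] p2 [595.6 -85.6  28.5] p98 [609.9 -59.6  31. ]
```

View pics/c4.png

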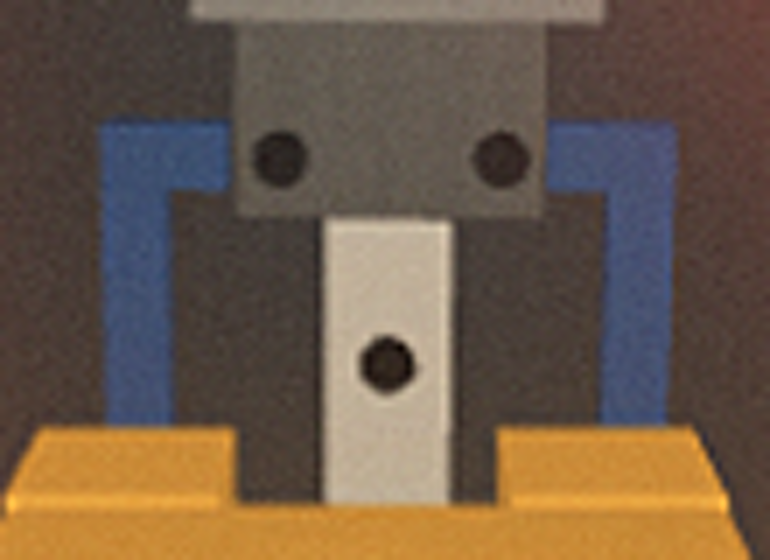

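jog_arm([
  [-0.22,0.15,1.2],
  [0,0,2],
  [0,0,2],
  [0,0,2],
  [0,0,1.5],
  [0,0,0.5],
  [0,0,0],
], claw=[0.3,0.3,0.3,0.3,0.3,0.3,0.3], turn=[0,0,0,0,0,0,0])

```text
time_s: 6.9
tool_pos: [602.7, -77.9, 76.8]
ee_rot: [-2.219, -2.221, 0.002]
force: [0.2, 0.4, -2.1]
grip_width: 0.58
gripper_force: 42.5
```

```bash
python3 - <<'E'
from h import *
grab('wrist','wr5'); grab('scene','scene5')
o=manip.get_obs(); print(o['tool_pos'].round(1),o['time_s'],o['force'].round(1))
im,P=cloud('wr5'); 
cv2.imwrite('pics/c5.png',cv2.resize(im[100:350,180:380,::-1],None,fx=2.4,fy=2.4,interpolation=cv2.INTER_CUBIC))
v,u=np.mgrid[:420,:560]; Z=P[:,:,2]; ok=np.isfinite(Z); hsv=cv2.cvtColor(im,cv2.COLOR_RGB2HSV)
y=(cv2.inRange(hsv,(10,120,30),(36,255,255))>0)&ok&(u>180)&(u<380)&(v>100)&(v<345)
t=P[y&(abs(Z-np.percentile(Z[y],90))<4)]; print('top',np.percentile(t,[2,50,98],axis=0).round(1).tolist(),cv2.minAreaRect(t[:,:2].astype(np.float32)))
f=P[y&(Z<90)]; print('front',np.percentile(f,[1,50,99],axis=0).round(1).tolist())
b=(cv2.inRange(hsv,(95,100,30),(130,255,255))>0)&ok&(Z>17)&(Z<30)
for s in (b&(u<280)&(u>180),b&(u>280)&(u<380)):
    q=P[s]; print('blue',len(q),np.percentile(q,[1,50,99],axis=0).round(1).tolist())
E
```

```text
[604.  -78.1  78.4] 7.0 [ 0.  -0.4 -2.6]
top [[577.9, -91.9, 93.5], [602.2, -72.4, 95.4], [626.7, -57.1, 97.6]] ((610.2213745117188, -52.80510330200195), (88.97911834716797, 63.835140228271484), 81.70980072021484)
front [[536.8, -174.3, -1.6], [605.1, -57.4, 47.4], [673.1, -27.5, 89.5]]
blue 117 [[569.2, -71.8, 18.0], [580.3, -50.4, 22.7], [582.8, -46.8, 24.2]]
blue 587 [[623.6, -74.9, 17.9], [632.5, -53.0, 22.6], [637.7, -46.5, 24.0]]
```

View pics/c5.png

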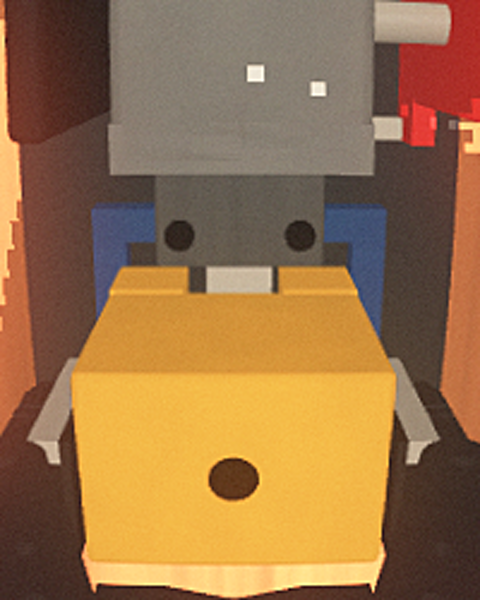

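The crop shows the block's legs over the pocket, bottom edge centred at about u=235. Rail and walls are centred at about u=239.5, so x needs roughly +1.1 mm. y looks centred; I'll check the block's pitch from the front face.

```bash
python3 - <<'E'
from h import *
im,P=cloud('wr5')
for cu in(150,310,235):
    u=int(cu/2.4+180)
    for v in range(211,262,4): print(u,v,P[v,u].round(1),end=' | ')
    print()
# blue front wall inner/outer y and yaw
hsv=cv2.cvtColor(im,cv2.COLOR_RGB2HSV)
for u in(222,225,228,236,320,325,330): 
    vs=[v for v in range(170,260) if 95<hsv[v,u,0]<130 and hsv[v,u,1]>100 and 18<P[v,u,2]<26]
    if vs: print('blue',u,P[vs[0],u].round(1),P[vs[-1],u].round(1))
v=290; t=[u for u in range(190,370) if 90<P[v,u,2]<100]; print(P[v,t[0]],P[v,t[-1]])
for cu in (90,375): print('front edge',[P[v,int(cu/2.4+180)].round(1) for v in range(251,261,2)])
E
```

```text
242 211 [583.3 -57.4  35.2] | 242 215 [584.1 -57.4  43. ] | 242 219 [584.9 -57.4  50. ] | 242 223 [585.6 -57.3  56.8] | 242 227 [586.1 -57.6  61.9] | 242 231 [586.7 -57.6  67.4] | 242 235 [587.4 -57.2  73.6] | 242 239 [587.9 -57.1  78.8] | 242 243 [588.4 -57.1  83.1] | 242 247 [588.8 -57.3  86.9] | 242 251 [589.2 -57.2  91.1] | 242 255 [589.5 -57.5  94.1] | 242 259 [589.5 -58.8  94.8] | 
309 211 [617.6 -53.1  50.6] | 309 215 [618.4 -57.4  42.8] | 309 219 [617.8 -57.5  49.5] | 309 223 [617.1 -57.1  57.1] | 309 227 [616.7 -57.8  61. ] | 309 231 [616.1 -57.5  67.6] | 309 235 [615.7 -57.6  72.3] | 309 239 [615.1 -56.9  79.1] | 309 243 [614.7 -57.   83.2] | 309 247 [614.4 -57.2  87.1] | 309 251 [613.9 -56.8  92. ] | 309 255 [613.7 -57.5  94. ] | 309 259 [613.6 -58.3  95.8] | 
277 211 [602.  -53.3  49.9] | 277 215 [602.  -61.   30.7] | 277 219 [602.  -63.4  30.1] | 277 223 [602.1 -57.1  57.1] | 277 227 [602.1 -57.5  62. ] | 277 231 [602.1 -57.3  68.1] | 277 235 [602.1 -57.5  72.5] | 277 239 [602.1 -57.3  77.9] | 277 243 [602.1 -57.4  82.3] | 277 247 [602.1 -57.2  86.8] | 277 251 [602.2 -57.   91.4] | 277 255 [602.2 -57.6  93.7] | 277 259 [602.2 -58.1  96.2] | 
blue 225 [571.7 -65.2  22.6] [571.7 -65.2  22.6]
blue 228 [573.6 -61.6  22.4] [573.6 -61.6  22.4]
blue 236 [578.8 -46.8  23.1] [578.5 -54.   22.2]
blue 320 [626.8 -46.5  18.6] [626.4 -53.6  23.4]
blue 325 [629.2 -46.9  22.3] [630.2 -62.4  19.4]
blue 330 [632.1 -46.8  22.4] [632.8 -68.5  23.5]
[573.95048274 -69.58460287  99.48161209] [630.23887466 -69.21218494  99.96769461]
front edge [array([579.9, -57.1,  91.7]), array([579.7, -58.1,  91.2]), array([580.3, -57.7,  94. ]), array([580.7, -57.4,  96.5]), array([580.4, -58.7,  95.4])]
front edge [array([624.2, -57.4,  90.8]), array([623.6, -56.8,  94. ]), array([623.6, -57.4,  94.6]), array([623.5, -58. ,  95. ]), array([623.5, -58.6,  95.5])]
```

jog_arm([
  [0.05,0.11,0],
  [0,0,0.4],
  [0,0,0.4],
  [0,0,0.4],
  [0,0,0.4],
  [0,0,0.3],
  [0,0,0],
], claw=[0.3,0.3,0.3,0.3,0.3,0.3,0.3], turn=[0,0,0,0,0,0,0])

```text
time_s: 7.7
tool_pos: [604.3, -77.4, 58.3]
ee_rot: [-2.221, -2.221, 0.001]
force: [-0.8, 0.4, -1.7]
grip_width: 0.579
gripper_force: 42.5
```

jog_arm([
  [0,0,0.2],
  [0,0,0],
], claw=[0.3,0.3], turn=[0,0])

```text
time_s: 7.9
tool_pos: [604.7, -77.5, 56.8]
ee_rot: [-2.221, -2.222, 0.0]
force: [0.6, -0.2, -2.0]
grip_width: 0.582
gripper_force: 42.5
```

jog_arm([
  [0,0,0.15],
  [0,0,0],
  [0,0,0],
], claw=[0.3,0.3,0.3], turn=[0,0,0])

```text
time_s: 8.2
tool_pos: [605.0, -77.5, 56.0]
ee_rot: [2.221, 2.221, 0.0]
force: [-1.1, -1.6, 3.1]
grip_width: 0.581
gripper_force: 43.1
```

```bash
cat > chk.py <<'E'
from h import *
import sys
tag=sys.argv[1]; grab('wrist',tag); o=manip.get_obs(); print(o['tool_pos'].round(1),o['time_s'],o['force'].round(1))
im,P=cloud(tag); hsv=cv2.cvtColor(im,cv2.COLOR_RGB2HSV); Z=P[:,:,2]; v,u=np.mgrid[:420,:560]
y=(cv2.inRange(hsv,(15,120,30),(36,255,255))>0)&(Z<100)&(Z>25)&(u>180)&(u<380)&(v>100)&(v<380)&(P[:,:,1]<-40)&(P[:,:,1]>-110)
t=P[y&(abs(Z-np.percentile(Z[y],80))<3)]; print('top',np.percentile(t,[1,50,99],axis=0).round(1).tolist())
A=np.c_[t[:,:2]-t[:,:2].mean(0),np.ones(len(t))]; print('slopes deg',np.degrees(np.linalg.lstsq(A,t[:,2],rcond=None)[0][:2]).round(2))
b=(cv2.inRange(hsv,(95,100,30),(130,255,255))>0)&(Z>17)&(Z<30)&(P[:,:,0]<660)
q=P[b]; 
if len(q): print('blue',len(q),np.percentile(q,[1,50,99],axis=0).round(1).tolist())
E
python3 chk.py wr6
```

```text
[605.  -77.6  56. ] 8.25 [-1.   1.1  3.6]
top [[580.2, -92.2, 72.6], [604.4, -71.9, 74.6], [628.6, -56.7, 76.0]]
slopes deg [-0.04 -0.36]
blue 831 [[574.2, -70.5, 17.5], [631.2, -51.9, 22.6], [637.8, -46.6, 24.1]]
```

jog_arm([
  [0,0,0],
  [0,0,0],
  [0,0,0],
  [0,0,0],
  [0,0,0],
], claw=[0.7,0.9,0.9,0.9,0.9], turn=[0,0,0,0,0])

```text
time_s: 8.75
tool_pos: [604.7, -77.5, 55.4]
ee_rot: [-2.221, -2.222, 0.0]
force: [-0.2, 0.1, 0.6]
grip_width: 0.9
gripper_force: 0.0
```

jog_arm([
  [0,0,-1],
  [0,0,-2],
  [0,0,-3],
  [0,0,-3],
  [0,0,-3],
  [0,0,-1],
  [0,0,0],
  [0,0,0],
], claw=[1,1,1,1,1,1,1,1], turn=[0,0,0,0,0,0,0,0])

```text
time_s: 9.55
tool_pos: [604.1, -77.4, 184.8]
ee_rot: [-2.221, -2.221, 0.001]
force: [-0.3, -0.2, -0.3]
grip_width: 0.999
gripper_force: 0.0
```

```bash
python3 chk.py wr7; python3 - <<'E'
from h import *
im,P=cloud('wr7'); hsv=cv2.cvtColor(im,cv2.COLOR_RGB2HSV); Z=P[:,:,2]; v,u=np.mgrid[:420,:560]
def st(nm,m): q=P[m]; print(nm,len(q),np.percentile(q,[2,50,98],axis=0).round(1).tolist())
st('tab',((cv2.inRange(hsv,(0,150,60),(6,255,255))|cv2.inRange(hsv,(172,150,60),(180,255,255)))>0)&(u>300)&(u<370)&(Z>122))
st('black',(Z>126)&(u<262)&(u>215)&(v>60)&(v<160)&(Z<140))
cv2.imwrite('pics/c7.png',im[:,:,::-1])
E
```

```text
[603.7 -77.2 184.1] 9.6 [-0.4  0.8 -0.7]
top [[580.1, -92.1, 73.0], [604.2, -73.8, 74.7], [628.5, -57.2, 76.1]]
slopes deg [-0.12 -0.3 ]
blue 215 [[568.9, -90.4, 21.3], [573.7, -55.2, 22.7], [636.3, -47.2, 24.4]]
tab 1091 [[610.0, -67.6, 124.3], [619.1, -65.6, 242.3], [635.7, 5.6, 256.4]]
black 384 [[581.2, -17.7, 126.9], [583.6, -5.5, 132.4], [585.4, 6.5, 133.9]]
```

View pics/c7.png

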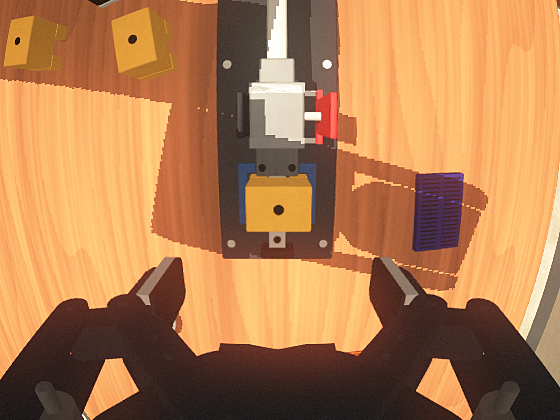

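The block sits centred in the pocket at (278,208), upright and square, and the fingers are clear. Next I go over the coupler grip, with the black plate at (243,115) and the red tab at (327,117), and descend.

jog_arm([
  [1.5,-0.03,0],
  [2.5,0,0],
  [2.2,0,0],
  [0.94,0,0],
  [0,0,1.5],
  [0,0,0],
  [0,0,0],
], claw=[1,1,1,1,1,1,1], turn=[0,0,0,0,0,0,0])

```text
time_s: 10.3
tool_pos: [603.8, -6.0, 169.8]
ee_rot: [-2.22, -2.221, 0.002]
force: [-0.3, -1.0, 0.4]
grip_width: 0.998
gripper_force: 0.0
```

jog_arm([
  [0,0,1.5],
  [0,0,1.5],
  [0,0,1.5],
  [0,0,0.8],
  [0,0,0.3],
  [0,0,0],
], claw=[1,1,1,1,1,1], turn=[0,0,0,0,0,0])

```text
time_s: 10.9
tool_pos: [604.5, -6.3, 114.5]
ee_rot: [-2.222, -2.221, 0.0]
force: [-0.6, -0.7, -0.1]
grip_width: 1.0
gripper_force: 0.0
```

```bash
python3 - <<'E'
from h import *
grab('scene','scene8');grab('side','side8')
o=[manip.get_obs() for _ in range(5)]; print(np.mean([a['tool_pos'] for a in o],0).round(1),o[0]['force'].round(1),o[0]['time_s'])
s=cv2.imread('pics/scene8.png')[160:260,210:330]; t=cv2.imread('pics/side8.png')[160:260,240:360]
cv2.imwrite('pics/m8.png',np.hstack([cv2.resize(s,(400,333),interpolation=cv2.INTER_CUBIC),cv2.resize(t,(400,333),interpolation=cv2.INTER_CUBIC)]))
E
```

```text
[605.   -6.3 115.2] [ 0.3 -1.2  0.4] 11.0
```

View pics/m8.png

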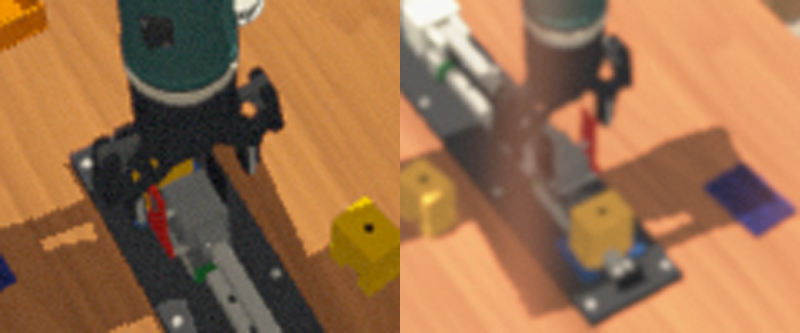

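The fingers straddle the plates (left panel: red tab at (158,222)) and the block is seated (right panel: (603,225)). Now I squeeze.

jog_arm([
  [0,0,0.1],
  [0,0,0],
  [0,0,0],
  [0,0,0],
  [0,0,0],
  [0,0,0],
  [0,0,0],
  [0,0,0],
], claw=[0.4,0.4,0.4,0.4,0.4,0.4,0.4,0.4], turn=[0,0,0,0,0,0,0,0], newtons=50)

```text
time_s: 11.8
tool_pos: [603.9, -6.3, 115.6]
ee_rot: [2.222, 2.221, -0.001]
force: [-7.9, -0.3, 16.8]
grip_width: 0.506
gripper_force: 49.0
```

jog_arm([
  [0.05,0,-0.4],
  [0.1,0,-0.5],
  [0.1,0,-0.5],
  [0,0,0],
  [0,0,0],
], claw=[0.4,0.4,0.4,0.4,0.4], turn=[0,0,0,0,0])

```text
time_s: 12.3
tool_pos: [603.7, -3.4, 128.0]
ee_rot: [-2.22, -2.221, 0.001]
force: [-5.1, -0.0, 3.6]
grip_width: 0.503
gripper_force: 54.4
```

```bash
python3 - <<'E'
from h import *
grab('wrist','wr9'); o=manip.get_obs(); print(o['tool_pos'].round(1),o['force'].round(1),o['time_s'],o['grip_width'])
im,P=cloud('wr9'); 
for v in range(60,330,15): print(v,P[v,277].round(1),end='; ')
cv2.imwrite('pics/c9.png',im[:,:,::-1])
E
```

```text
[603.7  -3.4 127.9] [-4.6 -0.2  4.5] 12.35 0.5009114254778482
60 [603.2  94.7  93.2]; 75 [603.2  86.8  95.3]; 90 [603.2  79.4  95.7]; 105 [603.1  72.2  93.7]; 120 [603.1  64.8  95.4]; 135 [603.1  57.5  95.5]; 150 [603.1  50.2  95.4]; 165 [603.1  43.   96.4]; 180 [603.1  35.6  96.7]; 195 [603.2  29.1 101.1]; 210 [603.1  21.7 101.4]; 225 [603.2  16.5 108.7]; 240 [603.2   9.2 109.2]; 255 [603.2   1.4 109.2]; 270 [603.2  -6.9 108.7]; 285 [603.2 -15.  109.3]; 300 [603.2 -22.9 110.9]; 315 [603.1 -57.4  73.4];
```

View pics/c9.png

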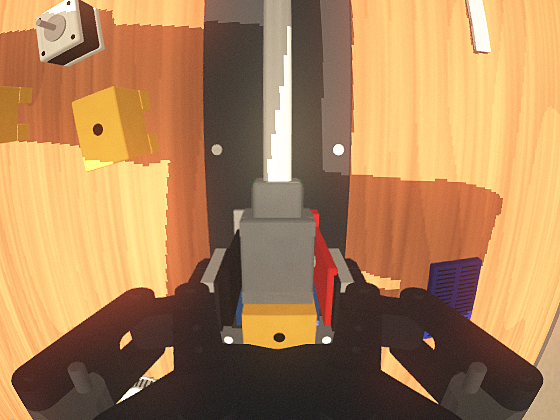

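The housing (277,255) has risen about 12 mm off the ball, the latch is squeezed in, and the block is still seated at (279,330). I'll continue the arc.

jog_arm([
  [0.12,0,-0.47],
  [0.13,0,-0.47],
  [0.14,0,-0.47],
  [0.15,0,-0.47],
  [0.16,0,-0.47],
  [0.17,0,-0.47],
  [0.18,0,-0.47],
  [0.19,0,-0.47],
], claw=[0.4,0.4,0.4,0.4,0.4,0.4,0.4,0.4], turn=[0,0,0,0,0,0,0,0])

```text
time_s: 13.15
tool_pos: [603.7, 9.8, 165.1]
ee_rot: [-2.22, -2.22, 0.0]
force: [-3.8, 3.4, -9.9]
grip_width: 0.51
gripper_force: 52.8
```

jog_arm([
  [0.2,0,-0.47],
  [0.2,0,-0.45],
  [0,0,0],
  [0,0,0],
  [0,0,0],
], claw=[0.4,0.4,0.4,0.4,0.4], turn=[0,0,0,0,0])

```text
time_s: 13.65
tool_pos: [603.7, 14.1, 174.2]
ee_rot: [-2.22, -2.22, -0.0]
force: [-4.5, 4.8, -8.7]
grip_width: 0.505
gripper_force: 52.7
```

```bash
python3 - <<'E'
from h import *
grab('wrist','wr10'); grab('scene','sceneA'); grab('side','sideA'); o=manip.get_obs(); print(o['tool_pos'].round(1),o['force'].round(1),o['time_s'],o['grip_width'])
im,P=cloud('wr10'); 
for v in range(20,330,15): print(v,P[v,277].round(1),end='; ')
s=cv2.imread('pics/sceneA.png')[160:260,210:330]; t=cv2.imread('pics/sideA.png')[160:260,240:360]
cv2.imwrite('pics/mA.png',np.hstack([cv2.resize(s,(400,333),interpolation=cv2.INTER_CUBIC),cv2.resize(t,(400,333),interpolation=cv2.INTER_CUBIC)]))
E
```

```text
[603.7  14.  174.2] [-3.8  4.1 -7.7] 13.8 0.5070154328479086
20 [603.1 143.4 108.6]; 35 [603.1 133.5 109.6]; 50 [603.1 123.3 113.6]; 65 [603.1 113.9 115.9]; 80 [603.1 105.  117.7]; 95 [603.1  96.1 122.1]; 110 [603.1  87.9 121.4]; 125 [603.1  79.8 125.3]; 140 [603.1  71.8 127.6]; 155 [603.1  64.3 131.7]; 170 [603.1  56.4 131.4]; 185 [603.1  49.1 134.9]; 200 [603.1  42.1 139. ]; 215 [603.1  34.7 140.7]; 230 [603.1  29.9 150.4]; 245 [603.1  22.5 151.5]; 260 [603.1  15.9 154.6]; 275 [603.1   8.7 156.5]; 290 [603.1   0.9 157.8]; 305 [603.1  -6.8 159.7]; 320 [603.  -74.2  75.8];
```

View pics/mA.png

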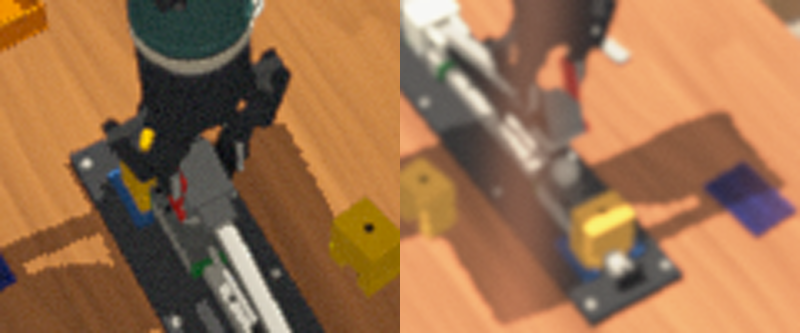

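The coupler is up, with the bare ball visible in the side panel at (567,168). The block is seated at (603,222) holding the sled, and the geometry gives θ ≈ 0.27, about 59 mm of lift. I'll check that it holds steady, then hand in.

jog_arm([
  [0,0,0],
  [0,0,0],
  [0,0,0],
  [0,0,0],
  [0,0,0],
  [0,0,0],
  [0,0,0],
  [0,0,0],
], claw=[0.4,0.4,0.4,0.4,0.4,0.4,0.4,0.4], turn=[0,0,0,0,0,0,0,0])

```text
time_s: 14.6
tool_pos: [603.7, 14.1, 174.2]
ee_rot: [-2.22, -2.22, -0.001]
force: [-4.1, 4.0, -7.9]
grip_width: 0.503
gripper_force: 52.7
```

```bash
python3 - <<'E'
from h import *
grab('wrist','wr11'); grab('side','sideB')
im,P=cloud('wr11'); print([P[v,277].round(1).tolist() for v in (245,275,305)])
for t in('side8','sideA','sideB'):
    im,P=cloud(t); h=cv2.cvtColor(im,cv2.COLOR_RGB2HSV); m=(cv2.inRange(h,(18,120,60),(34,255,255))>0)&(abs(P[:,:,0]-604)<40)&(abs(P[:,:,1]+75)<40)&(P[:,:,2]>66)
    q=P[m]; print(t,len(q),np.percentile(q,[5,50,95],axis=0).round(1).tolist() if len(q) else '')
E
```

```text
[[603.1, 23.1, 152.9], [603.1, 8.3, 155.8], [603.1, -7.1, 159.2]]
side8 140 [[580.6, -97.0, 67.7], [601.8, -82.7, 72.9], [624.7, -63.8, 78.1]]
sideA 139 [[580.0, -98.5, 68.0], [601.7, -84.5, 73.1], [624.8, -67.2, 78.4]]
sideB 134 [[580.6, -98.9, 68.1], [602.7, -84.6, 73.5], [625.4, -66.7, 77.8]]
```

Everything is steady and the block is seated level, shifted about 2 mm back against the wall by the sled, as expected.

```bash
python3 -c "
from cell import manip
print(manip.job_done())"
```

```text
the job is handed in; nothing more can be done
None
```

I seated the stop block and let go of it, then squeezed the latch in and lifted the coupler about 59 mm (estimated from camera depth). The job is handed in at about 15 s of the 48 s, with the drawbar still gripped and steady and the block holding the sled.

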